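Unstack the module parts onto their kitting boards

TASK

The parts for the next power module came as one stack. Take the stack apart and lay each part upright on the white kitting board whose dark pad has its outline (power supply, heat sink, round choke and relay): centred on the pad and, except for the round one, lined up with it (either way round). Do not knock over the amber bottle.

Things in the scene. Friction and masses are not known exactly. Their poses are not given: they have to be found in the camera images.
- psu_c (a point): Power supply, bottom of the stack: grey-painted metal box 110 x 60 x 32 mm (long x wide x high) with dark vent slots and a dark strip of brass screws at one end, 0.3 to 0.5 kg, standing on the table; take it across its 60 mm width. Point at its centre, half-way up; z up, x along its long side.
- sink_c (a point): Heat sink, second from the bottom, resting on the power supply: bare aluminium block 84 x 50 x 30 mm with eight upright fins along its length, about 0.2 kg; take it across its 50 mm width. Roughly centred on and in line with the power supply. Point at its centre, half-way up; z up, x along its long side.
- choke_c (a point): Round choke, third from the bottom, resting on the heat sink: black round pot, diameter 44 mm, 30 mm high, copper ring on its flat top, about 0.13 kg. Point at its centre, half-way up; z up.
- relay_c (a point): Relay, top of the stack, resting on the choke: grey plastic block 32 x 20 x 28 mm with two metal tabs on its flat top, about 0.05 kg; take it across its 20 mm width. Point at its centre, half-way up; z up, x along its long side.
- board_psu: Board for the power supply: white board 140 x 90 mm, flat top 8 mm above the table, dark flush pad 122 x 72 mm at its centre, the largest. It lies flat on the table, fixed, in one of five areas that the four boards and the stack share in any arrangement. Origin at the centre of its underside; z up, x along the long side.
- board_sink: Board for the heat sink: white board 116 x 82 mm, flat top 8 mm above the table, dark flush pad 96 x 62 mm at its centre, the second largest. It lies flat on the table, fixed, in one of five areas that the four boards and the stack share in any arrangement. Origin at the centre of its underside; z up, x along the long side.
- board_choke: Board for the choke: white board 84 x 84 mm, flat top 8 mm above the table, round dark flush pad of diameter 56 mm at its centre. It lies flat on the table, fixed, in one of five areas that the four boards and the stack share in any arrangement. Origin at the centre of its underside; z up.
- board_relay: Board for the relay: white board 84 x 70 mm, flat top 8 mm above the table, dark flush pad 44 x 32 mm at its centre, the smallest. It lies flat on the table, fixed, in one of five areas that the four boards and the stack share in any arrangement. Origin at the centre of its underside; z up, x along the long side.
- flux_c (a point): Amber bottle with a dark cap, diameter 44 mm, 105 mm high, standing loose on the table beyond the work; it must stay upright. Point half-way up on its axis; z up.
Mind the look-alikes: they are no part of the job. What is shaped like the part that bears choke_c but blue is not meant. Of the things shaped like the part that bears relay_c, the grey one is meant.

How it is judged:
By the outcome, as a careful person would: the job done as asked, in the order asked, and still so for the second after the job is handed in, with the robot touching nothing.
It also fails if it takes over 120 s, if anything falls off the work surface, if the arm or the gripper's body presses on something with over 40 N, if the wrist force passes 120 N, or if a joint passes its speed limit or range.

ROBOT

A 6-joint arm with a two-finger parallel gripper is mounted at the origin on the work surface. World frame = base frame: x ahead of the robot, y to its left, z up, the work surface at z = 0. Lengths are in m, angles in rad, forces in N, time in s.
With the tool pointing down it reaches from about 0.225 to 0.875 m from the base axis. Payload 3.4 kg.
Tool frame: the origin (TCP) lies on the centre line of the jaws, within the pads' length; the fingertips stand 17 mm ahead of it and the grasp point (between the pads) lies 2 mm behind it (manip.finger_overhang is the distance from the TCP to the fingertips, in m); y points along the fingers, x is the direction in which the jaws open and shut, and the axes are right-handed (so a half turn about y gives the same grasp; the last joint's range is limited). The gripper opens to 85 mm and grips with 20 to 120 N. Pads are 22 mm wide; open, the fingers measure 114 mm over their backs; the gripper's body (76 mm by 85 mm) begins 54 mm behind the grasp point. The pads swing forward as they close: fully open they stand 13 mm farther back than shut.
Start: joints at [-1.36, 0.276, 1.505, -0, 1.361, -0.121], TCP at [0.187, -0.544, 0.248] pointing down, gripper open.
Joint ranges: [-2.89, 2.89], [-0.75, 2.08], [0.22, 2.7], [-1.18, 4.32], [0.11, 2.71], [-2.7, 2.7]. Speed limits (rad/s): [2.57, 2.57, 3.14, 3.14, 3.14, 3.14].

INTERFACE

Orientations are given as a unit quaternion [w, x, y, z].
In Python, from rig import manip gives the robot as it stands.
- The arm moves only by the tool arm_command, never from a script. Its argument "commands" is a list of rows, each a list of 3 entries, a list of its own where there are three numbers: the finger opening in cm, from 0 to 8.54, then the shift along the world's x, y, z in cm, then the turn about the world's z in rad. A call has 1 to 12 rows; each row shifts and turns the commanded pose from where the row before left it; what a row does not reach is not made up. A row lasts 1/10 s, in which the tool goes at most 50 mm and 8.59 degrees, less where a joint would pass 70% of its speed; a pose out of reach is approached as far as the arm can. A call with a gripper value outside its range is refused whole. The fingers move at their own pace and stop on an object; "grip_force" is the grip in N (left out, the last holds). Time passes only in rows, so rows that do not move let the fingers close. It gives the time, the measured TCP pose, the force and the opening at its end, in the units of the state.
- manip.get_state(): the state, without advancing time (a new reading comes with each control period).
- manip.get_image(name): name is "scene" or "side" or "wrist"; returns a dict with "pixels" (400x640x3 uint8, red, green, blue), "range_z" (400x640 float32, m along the optical axis (not along the pixel's ray), 0 where there is no reading), "intrinsics" (3x3 intrinsics, pixels), "R" (3x3) and "t" (3): a world point X has camera coordinates R X + t. Camera axes: x right, y down, z forward; pixel columns grow to the right and rows downward; lengths in m; the calibration is good to about 2 mm. A picture is of the moment at which its call begins.
- manip.sign_off(): hands the job in, once; it reports no verdict.
The state is a dict: "clock": time; "qpos": joint angles; "qd": joint speeds; "effort": joint torques, N m; "position": TCP position; "ee_rot": TCP orientation; "contact_force": force on the tool from outside, world axes, zero at the start; "moment": the same for the moment, N m; "width": finger opening in m.
Only numpy, scipy, OpenCV 4.12 (cv2) and the standard library are available. Lean on these libraries where they do the work, as an engineer would, in place of code of your own. Each camera call takes 0.05 s, during which the arm holds its last target.

## Working session

There is one attempt and no reset: what is moved stays moved. The work goes in short steps, Python scripts to look and compute and a tool call to move; the robot and the scene stay as the last step left them, time stands still between calls to the robot, and variables do not carry over. Pictures are saved under pics/ and viewed, and the job is handed in when it is done.

Besides the shell and the picture viewer there is one more tool, called after "Request:" as name(argument=value, ...) on one line, values as JSON. arm_command: Moves the arm, as the interface text tells. Its arguments: {"type":"object","properties":{"commands":{"type":"array"},"grip_force":{"type":"number"}},"required":["commands"]}

```bash
mkdir -p pics; ls
cat > h.py <<'E'
import numpy as np,cv2
from rig import manip
def grab(n,tag):
    d=manip.get_image(n); cv2.imwrite(f'pics/{tag}.png',d['pixels'][:,:,::-1]); np.savez(f'{tag}.npz',**{k:np.asarray(v) for k,v in d.items()}); return d
def load(tag): return dict(np.load(f'{tag}.npz'))
def cast(d,uv,z):
    K,R,t=d['intrinsics'],d['R'],d['t']; uv=np.atleast_2d(uv)
    r=np.c_[uv,np.ones(len(uv))]@np.linalg.inv(K).T@R; c=-R.T@t
    return c+r*((z-c[2])/r[:,2])[:,None]
def cloud(d):
    K,R,t=d['intrinsics'],d['R'],d['t']; Z=d['range_z']; v,u=np.mgrid[:Z.shape[0],:Z.shape[1]]
    p=np.stack([u,v,np.ones_like(u)],-1)@np.linalg.inv(K).T*Z[...,None]
    return (p-t)@R
def proj(d,X):
    c=np.atleast_2d(X)@d['R'].T+d['t']; p=c@d['intrinsics'].T; return p[:,:2]/p[:,2:]
E
python3 - <<'E'
from h import *
for n in ['scene','side','wrist']:
    d=grab(n,n+'0'); print(n,(-d['R'].T@d['t']).round(3),d['R'][2].round(2))
print(manip.get_state(), manip.finger_overhang)
E
```

```text
pics
scene [ 1.203 -0.195  0.817] [-0.63  0.2  -0.75]
side [0.074 0.555 0.662] [ 0.55 -0.57 -0.6 ]
wrist [ 0.259 -0.518  0.374] [-0.28 -0.1  -0.95]
{'clock': 0.15, 'qpos': array([-1.36001181e+00,  2.76440386e-01,  1.50582556e+00,  7.95543709e-06,
        1.36070505e+00, -1.20976513e-01]), 'qd': array([ 0.00209372, -0.00327667, -0.00296191,  0.00094831,  0.00083872,
       -0.00127597]), 'effort': array([ 9.75368021e-04, -4.17146015e+01, -2.46032453e+01, -9.34789432e-05,
        7.60975090e-03, -9.18212407e-06]), 'position': array([ 0.18721573, -0.54328229,  0.24765042]), 'ee_rot': array([ 0.57602741, -0.57536581,  0.41093449, -0.41021879]), 'contact_force': array([ 0.15576662, -0.45699826, -0.18209031]), 'moment': array([ 0.03256495, -0.01061653,  0.0472537 ]), 'width': 0.08548222910037119} 0.017
```

View pics/scene0.png

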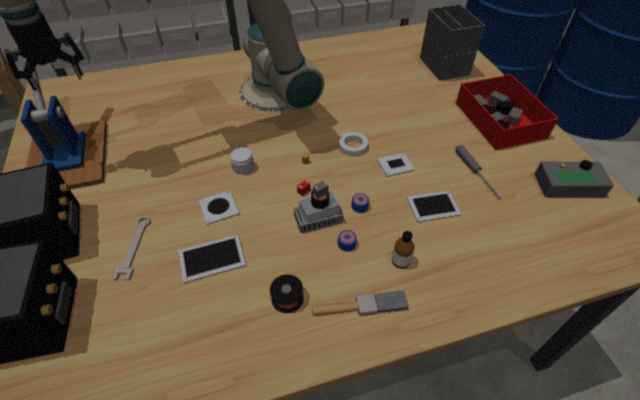

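View pics/side0.png

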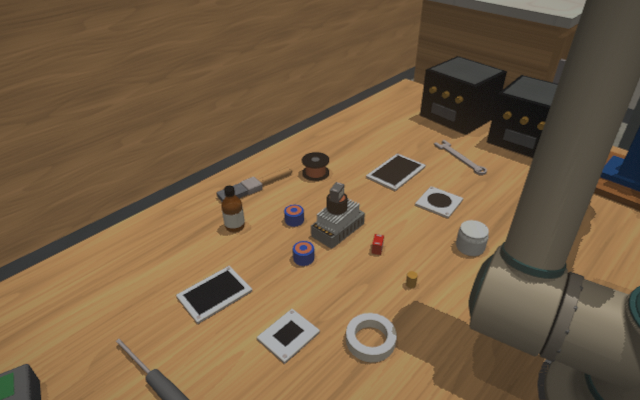

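The scene view shows the stack at (318,205), with its boards around it: (396,164) small pad, (219,207) round pad, (212,258) and (434,206) large pads. Near the stack are blue chokes at (360,203) and (347,240) and a red relay-shaped block at (304,187). I'll enlarge and measure.

```bash
cat > boards.py <<'E'
from h import *
for n,seeds in [('scene0',[(396,164),(219,207),(212,258),(434,206)]),('side0',[(289,334),(439,201),(396,171),(214,293)])]:
    d=load(n); im=d['pixels']; g=im.max(2)
    hsv=cv2.cvtColor(im,cv2.COLOR_RGB2HSV)
    white=((hsv[...,1]<50)&(hsv[...,2]>110)).astype(np.uint8)
    dark=(g<70).astype(np.uint8)
    for s in seeds:
        for nm,m in (('w',white),('d',dark)):
            cs,_=cv2.findContours(m,cv2.RETR_EXTERNAL,cv2.CHAIN_APPROX_NONE)
            c=[c for c in cs if cv2.pointPolygonTest(c,s,False)>=0 and 20<cv2.contourArea(c)<8000]
            if not c: print(n,s,nm,'none');continue
            p=cast(d,cv2.convexHull(c[0])[:,0].astype(float),.008)[:,:2]
            (cx,cy),(w,h),a=cv2.minAreaRect((p*1000).astype(np.float32))
            if w<h: w,h,a=h,w,a+90
            print(n,s,nm,round(cx,1),round(cy,1),'%.0fx%.0f ang %.1f'%(w,h,(a+90)%180-90))
E
python3 boards.py
python3 - <<'E'
from h import *
a=load('scene0')['pixels'][170:250,270:380]; b=load('side0')['pixels'][175:265,280:390]
cv2.imwrite('pics/c0.png',np.hstack([cv2.resize(x,(440,360),interpolation=2)[:,:,::-1] for x in (a,b)])[:, :880][:,:,:])
im=cv2.imread('pics/c0.png'); cv2.imwrite('pics/c0.png',cv2.resize(im,(800,327)))
E
```

```text
scene0 (396, 164) w 456.6 244.8 86x71 ang -89.8
scene0 (396, 164) d 455.0 246.4 40x27 ang -89.4
scene0 (219, 207) w 471.1 -246.9 85x84 ang 7.2
scene0 (219, 207) d 469.3 -247.5 50x50 ang -47.0
scene0 (212, 258) w 619.7 -282.3 139x91 ang -87.7
scene0 (212, 258) d 618.7 -282.7 119x69 ang -87.8
scene0 (434, 206) w 624.5 276.2 117x83 ang 84.3
scene0 (434, 206) d 623.3 277.5 93x58 ang 84.1
side0 (289, 334) w 452.1 247.5 84x70 ang -89.6
side0 (289, 334) d 453.8 246.4 42x30 ang -88.8
side0 (439, 201) w 465.6 -246.2 85x84 ang -82.6
side0 (439, 201) d 466.9 -247.8 51x46 ang 42.9
side0 (396, 171) w 614.1 -281.7 141x91 ang -87.7
side0 (396, 171) d 616.2 -285.1 117x68 ang -87.9
side0 (214, 293) w 620.4 278.9 115x82 ang 84.2
side0 (214, 293) d 622.5 277.8 93x60 ang 84.2
```

View pics/c0.png

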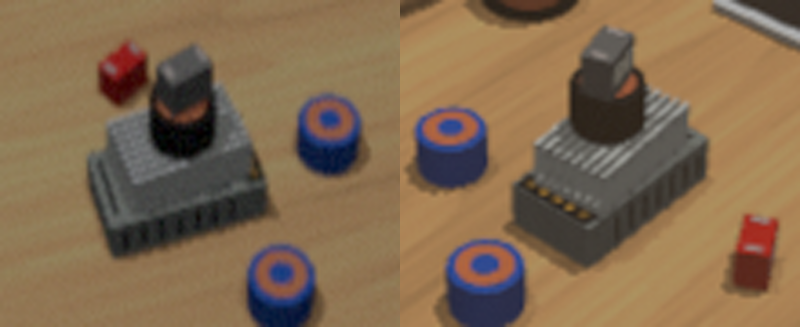

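View pics/wrist0.png

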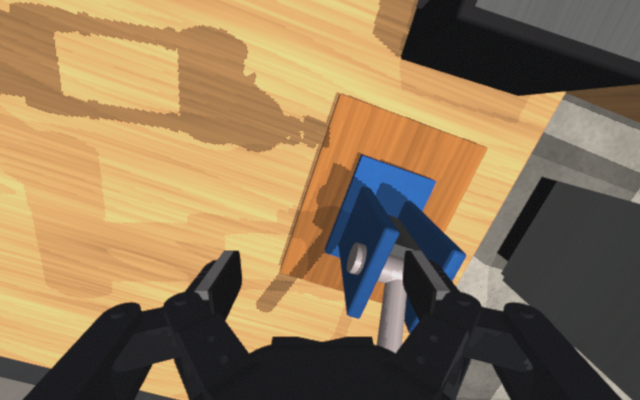

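```bash
cat > stack.py <<'E'
from h import *
import sys
from scipy.spatial.transform import Rotation as Ro
q=manip.get_state()['ee_rot']; R=Ro.from_quat(q[[1,2,3,0]]).as_matrix(); print(R.round(3)); print('jaw yaw deg',np.degrees(np.arctan2(R[1,0],R[0,0])))
for tag in sys.argv[1:]:
    d=load(tag); P=cloud(d); ok=d['range_z']>0; c=-d['R'].T@d['t']
    reg=ok&(np.abs(P[...,0]-.53)<.12)&(np.abs(P[...,1]-0)<.12)&(P[...,2]>.02)
    for lo,hi in ((.112,.13),(.084,.1),(.053,.07),(.022,.04)):
        m=reg&(P[...,2]>lo)&(P[...,2]<hi); p=P[m]
        if len(p)<10: print(tag,lo,len(p)); continue
        (cx,cy),(w,h),a=cv2.minAreaRect((p[:,:2]*1000).astype(np.float32))
        if w<h: w,h,a=h,w,a+90
        print(tag,lo,len(p),'c %.0f %.0f %.0fx%.0f ang %.1f zmed %.3f'%(cx,cy,w,h,(a+90)%180-90,np.median(p[:,2])))
E
python3 stack.py scene0 side0
python3 - <<'E'
from h import *
d=load('scene0');print(cast(d,[(320,188)],.12),cast(d,[(304,187)],.014))
E
```

```text
[[ 0.326 -0.     0.945]
 [-0.945  0.001  0.326]
 [-0.001 -1.     0.   ]]
jaw yaw deg -70.99158148370846
scene0 0.112 111 c 577 -8 32x22 ang -75.9 zmed 0.117
scene0 0.084 158 c 585 -14 43x30 ang 59.2 zmed 0.090
scene0 0.053 388 c 576 -12 85x54 ang -84.4 zmed 0.059
scene0 0.022 706 c 571 7 189x150 ang 54.9 zmed 0.029
side0 0.112 136 c 574 -8 36x21 ang -68.7 zmed 0.119
side0 0.084 173 c 572 -4 42x35 ang 39.5 zmed 0.092
side0 0.053 473 c 573 -13 89x52 ang -84.5 zmed 0.060
side0 0.022 945 c 549 15 186x137 ang 45.7 zmed 0.030
[[ 0.58501166 -0.01213296  0.12      ]] [[ 0.47551457 -0.02338094  0.014     ]]
```

Parts identified. Relay: grey on top of the stack at scene (320,188); the red one at (304,187) isn't it. Choke: black with copper ring, in the stack at (320,196); the blue ones at (360,203) and (347,240) are decoys. The crop confirms both. Next I move over the stack for a wrist view.

Request:
arm_command(commands=[[8.5, [2.4, 3.3, 0.4], 0.097], [8.5, [2.4, 3.3, 0.4], 0.097], [8.5, [2.4, 3.3, 0.4], 0.097], [8.5, [2.4, 3.3, 0.4], 0.097], [8.5, [2.4, 3.3, 0.4], 0.097], [8.5, [2.4, 3.3, 0.4], 0.097], [8.5, [2.4, 3.3, 0.4], 0.097], [8.5, [2.4, 3.3, 0.4], 0.097], [8.5, [2.4, 3.3, 0.4], 0.097], [8.5, [2.4, 3.3, 0.4], 0.097], [8.5, [2.4, 3.3, 0.4], 0.097], [8.5, [2.4, 3.3, 0.4], 0.097]])

```text
clock: 1.35
position: [0.4759, -0.1461, 0.2964]
ee_rot: [-0.707, 0.707, -0.025, 0.025]
contact_force: [1.2, -0.5, -0.7]
width: 0.0847
```

Request:
arm_command(commands=[[8.5, [2.4, 3.3, 0], 0.097], [8.5, [2.4, 3.3, 0], 0.097], [8.5, [2.4, 3.3, 0], 0.097], [8.5, [2.4, 3.3, 0], 0.097], [8.5, [0, 0, 0], 0], [8.5, [0, 0, 0], 0]])

```text
clock: 1.95
position: [0.5712, -0.015, 0.2956]
ee_rot: [-0.698, 0.698, 0.11, -0.111]
contact_force: [-0.0, -0.6, 0.4]
width: 0.0851
```

```bash
python3 -c "
from h import *
grab('wrist','w1');s=manip.get_state();print(s['clock'],s['position'],s['qpos'])"; python3 stack.py w1
```

```text
2.0 [ 0.57082728 -0.01580202  0.29580563] [-1.49054853e-01  2.48380148e-01  1.42661342e+00 -7.43301703e-04
  1.46801266e+00 -4.61948240e-01]
[[ 0.951 -0.002 -0.308]
 [ 0.308 -0.001  0.951]
 [-0.002 -1.    -0.   ]]
jaw yaw deg 17.931868662184726
w1 0.112 512 c 575 -7 32x19 ang -72.2 zmed 0.121
w1 0.084 471 c 575 -8 43x39 ang 17.9 zmed 0.093
w1 0.053 697 c 573 -12 85x50 ang -84.1 zmed 0.063
w1 0.022 2626 c 567 8 190x148 ang 54.3 zmed 0.032
```

View pics/w1.png

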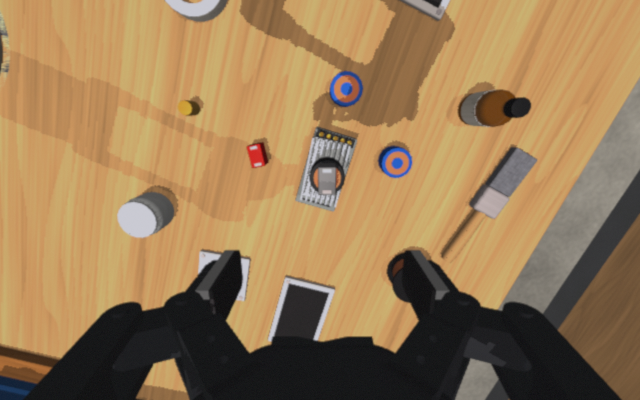

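Relay is centred at wrist pixel (327,180), at (575,-7) mm and −72°, so the jaw yaw is already right. I descend and grip it.

Request:
arm_command(commands=[[8.5, [0.2, 0.45, -4], 0], [8.5, [0.2, 0.45, -4], 0], [6, [0, 0, -4], 0], [6, [0, 0, -3.3], 0], [6, [0, 0, -2], 0], [6, [0, 0, -1], 0], [6, [0, 0, 0], 0]], grip_force=30)

```text
clock: 2.7
position: [0.5741, -0.0076, 0.1124]
ee_rot: [0.699, -0.698, -0.109, 0.111]
contact_force: [-0.6, 0.2, 0.7]
width: 0.0602
```

```bash
python3 -c "
from h import *
grab('side','s2');d=grab('wrist','w2');s=manip.get_state();print(s['clock'],s['position'],s['contact_force'],s['width'])
a=load('s2')['pixels'][130:290,240:440];b=d['pixels'][0:,:]
cv2.imwrite('pics/c2.png',np.hstack([cv2.resize(a,(400,320)),cv2.resize(b,(400,320))])[:,:,::-1])"
```

```text
2.8 [ 0.57587864 -0.00742024  0.11442272] [0.38416219 0.08215755 0.26401222] 0.060015955216456494
```

View pics/c2.png

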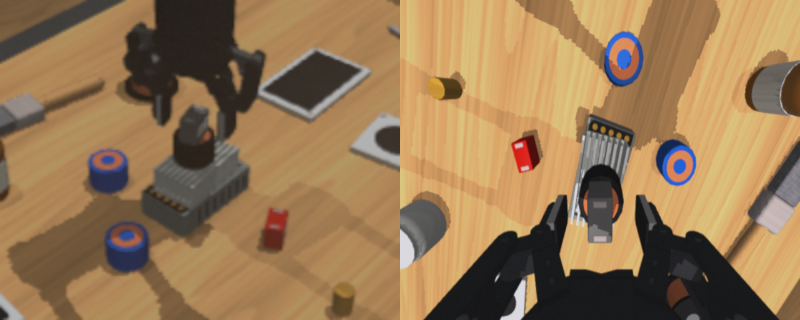

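Fingers straddle the relay in both views. I close and lift a little.

Request:
arm_command(commands=[[0, [0, 0, 0], 0], [0, [0, 0, 0], 0], [0, [0, 0, 0], 0], [0, [0, 0, 0], 0], [0, [0, 0, 0], 0], [0, [0, 0, 0], 0], [0, [0, 0, 1], 0], [0, [0, 0, 4], 0], [0, [0, 0, 4], 0], [0, [0, 0, 0], 0]], grip_force=30)

```text
clock: 3.8
position: [0.5788, -0.007, 0.2095]
ee_rot: [-0.697, 0.7, 0.114, -0.106]
contact_force: [0.7, -0.3, -0.5]
width: 0.0192
```

```bash
python3 -c "
from h import *
grab('side','s3');d=grab('wrist','w3');s=manip.get_state();print(s['clock'],s['position'],s['contact_force'],s['width'])
a=load('s3')['pixels'][110:270,240:440];b=d['pixels'][0:,:]
cv2.imwrite('pics/c3.png',np.hstack([cv2.resize(a,(400,320)),cv2.resize(b,(400,320))])[:,:,::-1])"
```

```text
3.9 [ 0.57564065 -0.006648    0.20446516] [-0.01168618 -0.66213542 -1.09743846] 0.019305211944081618
```

View pics/c3.png

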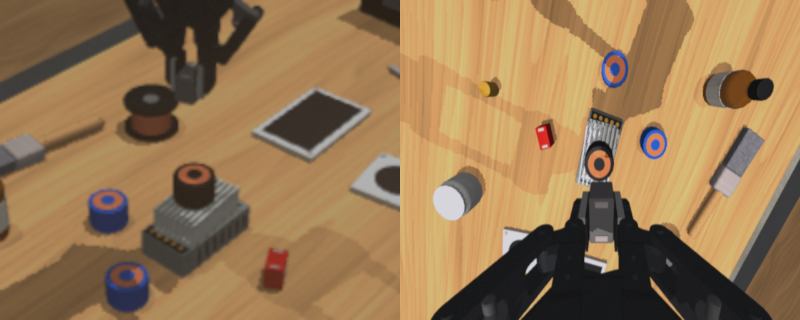

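Request:
arm_command(commands=[[0, [-1.5, 3.15, 0], -0.038], [0, [-1.5, 3.15, 0], -0.038], [0, [-1.5, 3.15, 0], -0.038], [0, [-1.5, 3.15, 0], -0.038], [0, [-1.5, 3.15, 0], -0.038], [0, [-1.5, 3.15, 0], -0.038], [0, [-1.5, 3.15, 0], -0.038], [0, [-1.5, 3.15, 0], -0.038], [0, [0, 0, -4], 0], [0, [0, 0, -4], 0], [0, [0, 0, -3.3], 0], [0, [0, 0, 0], 0]])

```text
clock: 5.1
position: [0.4502, 0.2436, 0.085]
ee_rot: [-0.705, 0.709, -0.001, -0.008]
contact_force: [-0.8, 0.0, -1.0]
width: 0.0193
```

```bash
python3 -c "
from h import *
grab('side','s4');d=grab('wrist','w4');s=manip.get_state();print(s['clock'],s['position'],s['contact_force'],s['width'])
a=load('s4')['pixels'][220:380,200:400];b=d['pixels'][0:,:]
cv2.imwrite('pics/c4.png',np.hstack([cv2.resize(a,(400,320)),cv2.resize(b,(400,320))])[:,:,::-1])"; python3 stack.py
```

```text
5.2 [0.4544634  0.24499137 0.08944733] [ 0.01559506  0.10808502 -0.61971409] 0.019581951568560095
[[ 1.    -0.003 -0.009]
 [ 0.009 -0.001  1.   ]
 [-0.003 -1.    -0.001]]
jaw yaw deg 0.5134403456345722
```

View pics/c4.png

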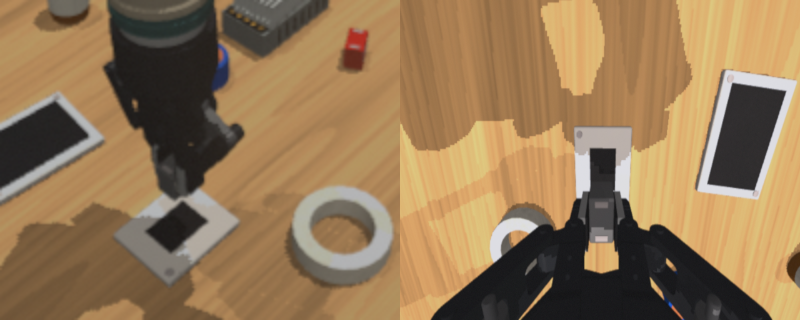

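Request:
arm_command(commands=[[0, [0, 0.1, -3], 0], [0, [0, 0, -2], 0], [0, [0, 0, -0.8], 0], [0, [0, 0, -0.3], 0], [0, [0, 0, 0], 0], [0, [0, 0, 0], 0]])

```text
clock: 5.8
position: [0.4566, 0.2467, 0.0307]
ee_rot: [0.707, -0.707, -0.004, 0.002]
contact_force: [-0.2, -0.4, -0.4]
width: 0.0195
```

Request:
arm_command(commands=[[5, [0, 0, 0], 0], [5, [0, 0, 0], 0], [5, [0, 0, 0], 0], [5, [0, 0, 1], 0], [8.5, [0, 0, 4], 0], [8.5, [0, 0, 4.5], 0], [8.5, [0, 0, 4.5], 0], [8.5, [0, -3, 2.5], 0], [8.5, [0, -4, 0], 0], [8.5, [0, 0, 0], 0]])

```text
clock: 6.8
position: [0.4553, 0.1731, 0.1962]
ee_rot: [-0.706, 0.708, 0.003, -0.001]
contact_force: [-0.3, 0.4, -1.0]
width: 0.085
```

```bash
python3 -c "
from h import *
grab('side','s5');d=grab('wrist','w5');grab('scene','a5');s=manip.get_state();print(s['clock'],s['position'],s['contact_force'],s['width'])
a=load('s5')['pixels'][220:380,200:400];b=d['pixels'][0:,:]
cv2.imwrite('pics/c5.png',np.hstack([cv2.resize(a,(400,320)),cv2.resize(b,(400,320))])[:,:,::-1])"; python3 stack.py w5
```

```text
6.95 [0.45520629 0.17652655 0.19462803] [-0.14000095  0.14552463  0.13402537] 0.08489253056488011
[[ 1.     0.    -0.008]
 [ 0.008  0.001  1.   ]
 [ 0.    -1.     0.001]]
jaw yaw deg 0.4622368159479838
w5 0.112 0
w5 0.084 0
w5 0.053 327 c 556 8 43x21 ang -83.9 zmed 0.060
w5 0.022 1569 c 543 22 182x126 ang 42.1 zmed 0.031
```

View pics/c5.png

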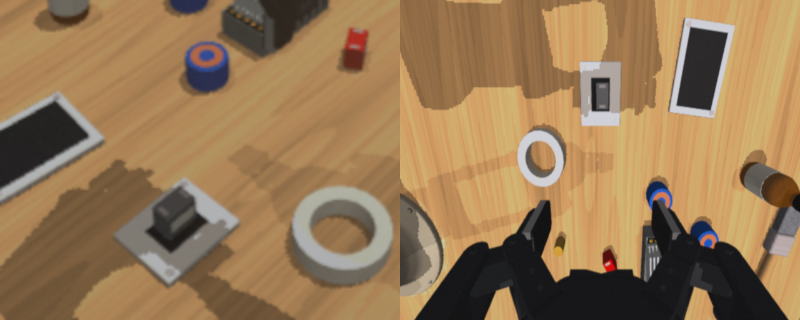

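```bash
cat > chk.py <<'E'
from h import *
import sys
def rect(p):
    (cx,cy),(w,h),a=cv2.minAreaRect((p[:,:2]*1000).astype(np.float32))
    if w<h: w,h,a=h,w,a+90
    return 'c %.1f %.1f %.0fx%.0f ang %.1f'%(cx,cy,w,h,(a+90)%180-90)
tag=sys.argv[1]; x,y,top=[float(v) for v in sys.argv[2:5]]; ht=float(sys.argv[5]) if len(sys.argv)>5 else .055
d=load(tag);P=cloud(d);im=d['pixels'];ok=d['range_z']>0
near=ok&(np.hypot(P[...,0]-x,P[...,1]-y)<.1)
def big(m):
    n,l,st,_=cv2.connectedComponentsWithStats(m.astype(np.uint8)); 
    return l==1+st[1:,4].argmax()
m=big(near&(np.abs(P[...,2]-top)<.006)&(np.hypot(P[...,0]-x,P[...,1]-y)<ht)); print('part top',m.sum(),rect(P[m]),np.median(P[m][:,2]).round(4))
hsv=cv2.cvtColor(im,cv2.COLOR_RGB2HSV)
w=big(near&(P[...,2]<.013)&(hsv[...,1]<55)&(hsv[...,2]>90))
v,u=np.nonzero(w);print('board',rect(cast(d,np.c_[u,v].astype(float),.008)))
dk=big(near&(P[...,2]<.013)&(im.max(2)<75)); v,u=np.nonzero(dk);print('pad',rect(cast(d,np.c_[u,v].astype(float),.008)))
E
python3 chk.py w5 .4545 .246 .036 .03; python3 chk.py s5 .4545 .246 .036 .03;python3 chk.py a5 .4545 .246 .036 .03
```

```text
part top 693 c 456.5 246.2 32x20 ang -89.5 0.0368
board c 453.7 247.5 82x69 ang -89.6
pad c 453.6 247.2 42x30 ang -88.9
part top 223 c 456.1 246.3 32x21 ang -89.3 0.0357
board c 451.4 248.0 85x71 ang -89.6
pad c 453.3 246.7 43x31 ang 89.2
part top 69 c 458.4 245.4 32x23 ang 89.6 0.0331
board c 457.9 244.7 85x74 ang -89.7
pad c 462.0 243.4 45x23 ang 62.2
```

The relay sits about 2.5 mm toward +x of its pad centre in the wrist and side views. That's a cheap fix, so I regrip and shift it.

Request:
arm_command(commands=[[6, [0, 3.5, 0], 0], [6, [0, 3.5, -4], 0], [6, [0, 0, -4.5], 0], [6, [0, 0, -4.5], 0], [6, [0, 0, -3.4], 0], [6, [0, 0, 0], 0], [0, [0, 0, 0], 0], [0, [0, 0, 0], 0], [0, [0, 0, 0], 0], [0, [0, 0, 0], 0], [0, [0, 0, 0], 0], [0, [0, 0, 0.2], 0]])

```text
clock: 8.15
position: [0.4559, 0.2444, 0.0358]
ee_rot: [0.707, -0.707, -0.004, 0.002]
contact_force: [0.1, 0.6, -0.2]
width: 0.0193
```

Request:
arm_command(commands=[[0, [-0.2, 0.05, 0], 0], [0, [0, 0, 0], 0], [0, [0, 0, -0.25], 0], [0, [0, 0, 0], 0], [5, [0, 0, 0], 0], [5, [0, 0, 0], 0], [5, [0, 0, 0], 0], [5, [0, 0, 1], 0], [8.5, [0, 0, 4], 0], [8.5, [0, 0, 4.5], 0], [8.5, [0, -3, 4.5], 0], [8.5, [0, -4, 2.5], 0]])

```text
clock: 9.35
position: [0.4549, 0.1779, 0.1976]
ee_rot: [0.708, -0.706, -0.006, 0.002]
contact_force: [1.0, -0.9, 0.6]
width: 0.085
```

Request:
arm_command(commands=[[8.5, [0, 0, 0], 0]])

```text
clock: 9.45
position: [0.4555, 0.1743, 0.1982]
ee_rot: [-0.707, 0.707, 0.005, 0.001]
contact_force: [0.4, 0.5, -0.3]
width: 0.0851
```

```bash
python3 -c "
from h import *
grab('side','s6');d=grab('wrist','w6');s=manip.get_state();print(s['clock'],s['position'],s['contact_force'],s['width'])"
python3 chk.py w6 .4545 .246 .036 .03; python3 chk.py s6 .4545 .246 .036 .03
```

```text
9.55 [0.45349768 0.17668539 0.19464376] [1.12815762 0.57266537 0.44765181] 0.08511273630884043
part top 660 c 452.7 245.9 31x19 ang -89.7 0.0368
board c 453.7 247.6 82x69 ang -89.7
pad c 454.1 247.8 41x30 ang 89.4
part top 225 c 452.0 246.2 33x21 ang 88.6 0.0355
board c 451.4 248.0 85x71 ang -89.6
pad c 453.3 246.9 42x31 ang 89.2
```

```bash
python3 -c "
from h import *
for t in ('w3','s6','scene0'):
    d=load(t);P=cloud(d);m=(d['range_z']>0)&(abs(P[...,2]-.093)<.005)&(np.hypot(P[...,0]-.575,P[...,1]+.008)<.035)
    (c,r)=cv2.minEnclosingCircle((P[m][:,:2]*1000).astype(np.float32));print(t,m.sum(),np.round(c,1),round(r,1),P[m].mean(0).round(4))
"; python3 stack.py w3 s6
```

```text
w3 1704 [575.5  -9.6] 21.9 [ 0.5752 -0.0084  0.0931]
s6 21 [574.3   6.2] 8.7 [0.5739 0.0076 0.0912]
scene0 117 [578.  -10.4] 22.2 [ 0.5863 -0.0122  0.0911]
[[ 1.     0.002 -0.007]
 [ 0.007  0.001  1.   ]
 [ 0.002 -1.     0.001]]
jaw yaw deg 0.3988206019207186
w3 0.112 0
w3 0.084 1741 c 576 -9 43x43 ang 75.3 zmed 0.093
w3 0.053 987 c 573 -12 84x50 ang -84.1 zmed 0.063
w3 0.022 3930 c 562 12 190x136 ang 54.3 zmed 0.032
s6 0.112 0
s6 0.084 30 c 574 7 14x12 ang -16.5 zmed 0.091
s6 0.053 97 c 572 -11 94x39 ang 80.2 zmed 0.060
s6 0.022 709 c 549 16 186x135 ang 45.7 zmed 0.030
```

Request:
arm_command(commands=[[8.5, [2.45, -3.71, 0], 0], [8.5, [2.45, -3.71, 0], 0], [8.5, [2.45, -3.71, 0], 0], [8.5, [2.45, -3.71, 0], 0], [8.5, [2.45, -3.71, 0], 0], [8.5, [0, 0, -4], 0], [8.5, [0, 0, -4], 0], [8.5, [0, 0, -2], 0], [8.5, [0, 0, -0.95], 0], [8.5, [0, 0, 0], 0]])

```text
clock: 10.55
position: [0.5746, -0.0075, 0.082]
ee_rot: [0.707, -0.707, -0.002, 0.005]
contact_force: [-0.9, -0.4, -0.9]
width: 0.085
```

Request:
arm_command(commands=[[0, [0, 0, 0], 0], [0, [0, 0, 0], 0], [0, [0, 0, 0], 0], [0, [0, 0, 0], 0], [0, [0, 0, 0], 0], [0, [0, 0, 0], 0], [0, [0, 0, 0.5], 0], [0, [0, 0, 2], 0], [0, [0, 0, 4], 0], [0, [0, 0, 4], 0], [0, [0, 0, 0], 0]], grip_force=35)

```text
clock: 11.65
position: [0.5793, -0.009, 0.1952]
ee_rot: [-0.706, 0.708, 0.007, 0.001]
contact_force: [1.7, -0.8, -1.0]
width: 0.0428
```

```bash
python3 -c "
from h import *
grab('side','s7');d=grab('wrist','w7');s=manip.get_state();print(s['clock'],s['position'],s['contact_force'],s['width'])
a=load('s7')['pixels'][110:270,240:440];b=d['pixels'][0:,:]
cv2.imwrite('pics/c7.png',np.hstack([cv2.resize(a,(400,320)),cv2.resize(b,(400,320))])[:,:,::-1])
P=cloud(d);X=s['position'];print(len(P))
"; python3 stack.py w7
```

```text
11.75 [ 0.57594586 -0.008561    0.19022916] [ 1.06999752 -0.63384655 -3.01032909] 0.04280580510043244
400
[[ 1.     0.002 -0.009]
 [ 0.009 -0.     1.   ]
 [ 0.002 -1.    -0.   ]]
jaw yaw deg 0.5136928375174398
w7 0.112 0
w7 0.084 0
w7 0.053 1737 c 572 -4 70x50 ang -84.2 zmed 0.063
w7 0.022 4810 c 564 11 190x138 ang 54.4 zmed 0.032
```

View pics/c7.png

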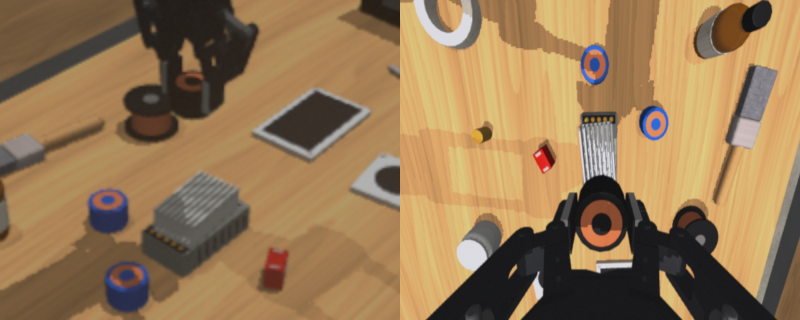

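```bash
python3 -c "
from h import *
d=load('w7');P=cloud(d);m=(d['range_z']>0)&(abs(P[...,2]-.197)<.006)&(np.hypot(P[...,0]-.5755,P[...,1]+.009)<.03)
(c,r)=cv2.minEnclosingCircle((P[m][:,:2]*1000).astype(np.float32));print(m.sum(),np.round(c,1),round(r,1),np.median(P[m],0))
d=load('scene0');P=cloud(d);print(P[150:165:4,241].round(3), P[250:262:4,403].round(3),cast(d,[(306,158),(347,240),(360,203)],.0))
"
```

```text
6129 [575.1  -3.8] 28.6 [ 0.57733207 -0.00558015  0.19963627]
[[ 0.324 -0.159  0.047]
 [ 0.34  -0.161  0.047]
 [ 0.355 -0.164  0.047]
 [ 0.366 -0.166  0.043]] [[0.766 0.119 0.071]
 [0.77  0.119 0.061]
 [0.771 0.121 0.046]] [[3.56036443e-01 1.44545700e-02 0.00000000e+00]
 [6.59376148e-01 3.27623058e-02 1.11022302e-16]
 [5.58575912e-01 1.02961913e-01 0.00000000e+00]]
```

Request:
arm_command(commands=[[0, [-1.35, -2.98, 0], 0], [0, [-1.35, -2.98, 0], 0], [0, [-1.35, -2.98, 0], 0], [0, [-1.35, -2.98, 0], 0], [0, [-1.35, -2.98, 0], 0], [0, [-1.35, -2.98, 0], 0], [0, [-1.35, -2.98, 0], 0], [0, [-1.35, -2.98, 0], 0], [0, [0, 0, 0], 0]])

```text
clock: 12.65
position: [0.4653, -0.2496, 0.1873]
ee_rot: [0.707, -0.707, -0.0, 0.003]
contact_force: [0.8, 0.1, -2.4]
width: 0.0426
```

```bash
python3 -c "
from h import *
d=grab('wrist','w8');s=manip.get_state();print(s['clock'],s['position'],s['contact_force'],s['width'])
"; python3 chk.py w8 .468 -.247 .197
```

```text
12.7 [ 0.46604813 -0.24769149  0.18738275] [-0.37493525  1.36703194 -2.02112107] 0.042956435177086826
part top 6275 c 465.0 -244.0 54x52 ang -42.8 0.1947
board c 467.5 -246.5 84x84 ang -82.9
pad c 467.4 -246.8 53x52 ang -89.6
```

View pics/w8.png

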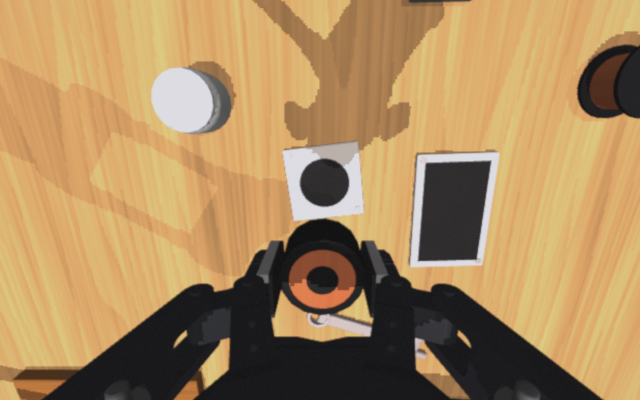

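```bash
python3 -c "
from h import *
d=load('w8');im=d['pixels'];h=cv2.cvtColor(im,cv2.COLOR_RGB2HSV)
m=((h[...,0]<14)&(h[...,1]>120)&(h[...,2]>90)).astype(np.uint8);m[:230]=0;m[325:]=0;m[:,:260]=0;m[:,380:]=0
c=max(cv2.findContours(m,0,1)[0],key=cv2.contourArea);P=cloud(d);z=np.median(P[m>0][:,2]);print(z)
print(cv2.minEnclosingCircle((cast(d,c[:,0].astype(float),z)[:,:2]*1000).astype(np.float32)))
E=cv2.fitEllipse(c);print(E,cast(d,[E[0]],z))
"
```

```text
0.19475346207975586
((465.6691589355469, -251.2127227783203), 16.809131622314453)
((321.91766357421875, 279.1236572265625), (58.32794189453125, 66.49300384521484), 89.2498550415039) [[ 0.46568026 -0.25062571  0.19475346]]
```

Request:
arm_command(commands=[[0, [0.1, 0.2, -4], 0], [0, [0, 0, -4], 0], [0, [0, 0, -4], 0], [0, [0, 0, -2.5], 0], [0, [0, 0, -1], 0], [0, [0, 0, -0.35], 0], [0, [0, 0, 0], 0], [0, [0, 0, 0], 0]])

```text
clock: 13.5
position: [0.4693, -0.2444, 0.0312]
ee_rot: [-0.707, 0.707, 0.004, -0.003]
contact_force: [-0.3, 0.1, -1.7]
width: 0.0428
```

Request:
arm_command(commands=[[7, [0, 0, 0], 0], [7, [0, 0, 0], 0], [7, [0, 0, 0], 0], [7, [0, 0, 1], 0], [7, [0, 0, 4], 0], [7, [0, 0, 4.5], 0], [7, [0, -3, 4.5], 0], [7, [0, -4, 2], 0], [7, [0, 0, 0], 0], [7, [0, 0, 0], 0]])

```text
clock: 14.5
position: [0.4686, -0.3132, 0.1883]
ee_rot: [-0.707, 0.707, 0.003, -0.002]
contact_force: [0.4, 0.3, -0.6]
width: 0.0702
```

```bash
python3 -c "
from h import *
d=grab('wrist','w9');grab('side','s9');grab('scene','a9');s=manip.get_state();print(s['clock'],s['position'],s['contact_force'],s['width'])
"; for t in w9 s9 a9; do python3 chk.py $t .468 -.247 .038 .04; done
```

```text
14.65 [ 0.46792971 -0.31109872  0.18635294] [-0.2173361  -0.33593034 -0.24618836] 0.06997272167671367
part top 1638 c 469.8 -245.2 43x43 ang -89.6 0.0391
board c 467.4 -246.8 84x84 ang -82.7
pad c 467.8 -246.8 54x52 ang 0.4
part top 198 c 468.8 -244.4 43x42 ang -84.2 0.038
board c 465.1 -244.2 89x84 ang -82.1
pad c 463.1 -244.1 53x37 ang 38.0
part top 193 c 472.9 -245.7 45x42 ang 34.2 0.0358
board c 472.2 -247.1 87x84 ang 6.9
pad c 478.2 -246.4 53x36 ang 89.5
```

View pics/w9.png

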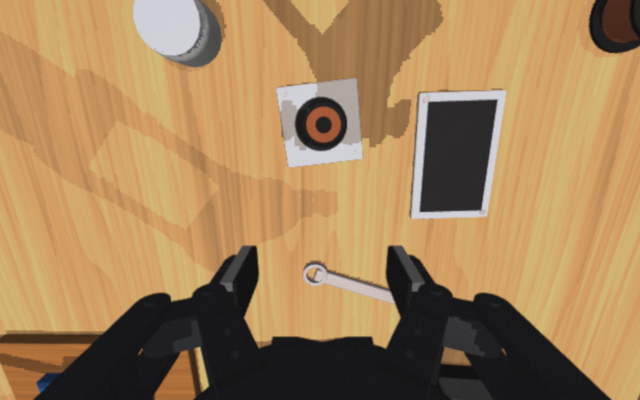

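The choke stands on its pad, 2.3/1.6 mm off (wrist view). I regrip and shift by that amount.

Request:
arm_command(commands=[[7, [0, 3.5, 0], 0], [7, [0, 3.5, -4], 0], [7, [0, 0, -4.5], 0], [7, [0, 0, -4.5], 0], [7, [0, 0, -3], 0], [7, [0, 0, 0], 0], [0, [0, 0, 0], 0], [0, [0, 0, 0], 0], [0, [0, 0, 0], 0], [0, [0, 0, 0], 0], [0, [0, 0, 0.2], 0], [0, [-0.2, -0.15, 0], 0]])

```text
clock: 15.85
position: [0.4671, -0.2464, 0.0324]
ee_rot: [-0.707, 0.707, 0.004, -0.003]
contact_force: [0.9, -0.1, -2.0]
width: 0.043
```

Request:
arm_command(commands=[[0, [0, 0, 0], 0], [0, [0, 0, -0.25], 0], [0, [0, 0, 0], 0], [7, [0, 0, 0], 0], [7, [0, 0, 0], 0], [7, [0, 0, 0], 0], [7, [0, 0, 1], 0], [7, [0, 0, 4], 0], [7, [0, 0, 4.5], 0], [7, [0, -3, 4.5], 0], [7, [0, -4, 2], 0], [7, [0, 0, 0], 0]])

```text
clock: 17.05
position: [0.4693, -0.32, 0.1906]
ee_rot: [-0.704, 0.711, 0.005, 0.001]
contact_force: [0.0, 0.8, 0.5]
width: 0.07
```

```bash
python3 -c "
from h import *
d=grab('wrist','w10');grab('side','s10');s=manip.get_state();print(s['clock'],s['position'],s['contact_force'],s['width'])
"; for t in w10 ; do python3 chk.py $t .468 -.247 .038 .04;python3 chk.py $t .617 -.283 .008 .09; done
python3 chk.py w8 .617 -.283 .008 .09
```

```text
17.15 [ 0.4666621  -0.31441397  0.18644424] [-1.14653834 -0.05515687 -0.52470084] 0.0699281796737099
part top 1659 c 466.8 -247.1 43x42 ang -0.3 0.0391
board c 467.4 -246.8 84x83 ang -82.8
pad c 467.6 -246.7 53x53 ang 0.3
part top 10521 c 617.9 -282.8 144x98 ang -88.0 0.0092
board c 616.0 -282.4 140x91 ang -87.8
pad c 617.3 -282.5 120x70 ang -87.8
part top 8934 c 617.4 -284.0 148x98 ang -87.5 0.0093
board c 616.2 -282.1 140x91 ang -87.8
pad c 617.4 -282.9 120x70 ang -87.8
```

Request:
arm_command(commands=[[8.5, [1.33, 3.81, 0], 0.012], [8.5, [1.33, 3.81, 0], 0.012], [8.5, [1.33, 3.81, 0], 0.012], [8.5, [1.33, 3.81, 0], 0.012], [8.5, [1.33, 3.81, 0], 0.012], [8.5, [1.33, 3.81, 0], 0.012], [8.5, [1.33, 3.81, 0], 0.012], [8.5, [1.33, 3.81, 0], 0.012], [8.5, [0, 0, 0], 0], [8.5, [0, 0, 0], 0]])

```text
clock: 18.15
position: [0.5717, -0.0073, 0.1845]
ee_rot: [0.706, -0.706, -0.037, 0.039]
contact_force: [-0.5, -0.3, 0.6]
width: 0.0846
```

```bash
python3 -c "
from h import *
d=grab('wrist','w11');s=manip.get_state();print(s['clock'],s['position'],s['contact_force'],s['width'])
"; python3 stack.py w11
```

```text
18.2 [ 0.57177489 -0.00837792  0.18475781] [0.08092032 0.52083923 0.47375809] 0.08483377428706507
[[ 0.994 -0.003 -0.106]
 [ 0.106 -0.     0.994]
 [-0.003 -1.     0.   ]]
jaw yaw deg 6.106186204901457
w11 0.112 0
w11 0.084 0
w11 0.053 2257 c 573 -11 84x50 ang -84.0 zmed 0.063
w11 0.022 5564 c 568 8 189x149 ang 54.4 zmed 0.032
```

View pics/w11.png

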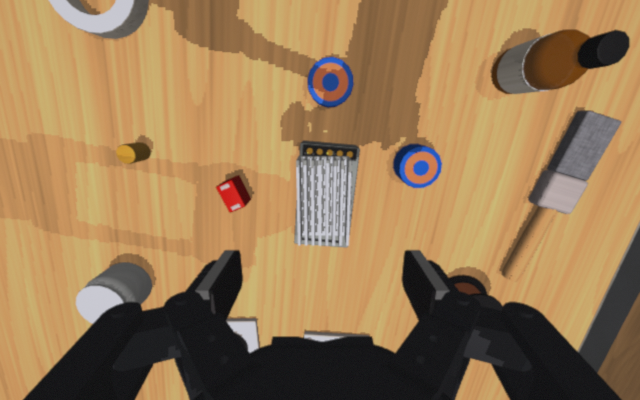

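```bash
cat > st.py <<'E'
from h import *
import sys
L=[]
for i in range(6):
    manip.get_image('wrist'); s=manip.get_state(); L.append(s['position'])
L=np.array(L);print(s['clock'],L.mean(0).round(4),L.std(0).round(4),s['width'],s['contact_force'].round(1))
E
python3 st.py; python3 chk.py w11 .573 -.012 .062 .06
```

```text
18.5 [ 0.5725 -0.0098  0.1855] [0.0003 0.0003 0.0003] 0.0851614297108437 [ 0.1 -0.3 -0.5]
part top 295 c 596.6 -9.1 84x3 ang -84.1 0.0629
board c 646.6 24.9 3x0 ang -79.4
pad c 483.3 -20.0 28x3 ang -61.9
```

Request:
arm_command(commands=[[8.5, [0.05, -0.15, -4], 0], [8.5, [0, 0, -4], 0], [8.5, [0, 0, -3], 0], [8.5, [0, 0, -1.5], 0], [8.5, [0, 0, 0], 0], [8.5, [0, 0, 0], 0]])

```text
clock: 19.1
position: [0.574, -0.0112, 0.0612]
ee_rot: [-0.706, 0.706, 0.037, -0.037]
contact_force: [0.6, -0.6, -0.2]
width: 0.0852
```

```bash
python3 st.py; python3 -c "
from h import *
a=grab('side','s12')['pixels'][150:290,260:435];b=grab('wrist','w12')['pixels']
cv2.imwrite('pics/c12.png',np.hstack([cv2.resize(a,(400,320)),cv2.resize(b,(400,320))])[:,:,::-1])"
```

```text
19.4 [ 0.5746 -0.0109  0.0622] [0.0002 0.0001 0.0002] 0.08490011836841305 [-0.1  0.1  0.1]
```

View pics/c12.png

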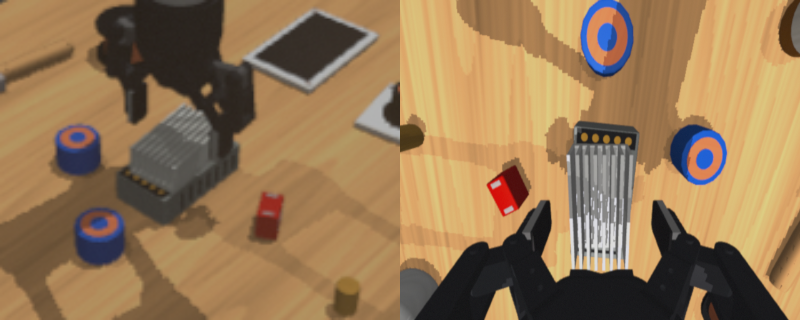

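Request:
arm_command(commands=[[8.5, [-0.1, 0, -0.5], 0], [8.5, [0, 0, -0.35], 0], [8.5, [0, 0, 0], 0], [0, [0, 0, 0], 0], [0, [0, 0, 0], 0], [0, [0, 0, 0], 0], [0, [0, 0, 0], 0], [0, [0, 0, 0], 0], [0, [0, 0, 0.5], 0], [0, [0, 0, 0], 0]], grip_force=50)

```text
clock: 20.5
position: [0.5727, -0.0106, 0.0577]
ee_rot: [-0.706, 0.706, 0.037, -0.037]
contact_force: [0.4, 0.1, -1.9]
width: 0.0493
```

Request:
arm_command(commands=[[0, [0, 0, 1.5], 0], [0, [0, 0, 4], 0], [0, [0, 0, 4], 0], [0, [0, 0, 0], 0]])

```text
clock: 20.9
position: [0.5764, -0.0111, 0.1579]
ee_rot: [-0.705, 0.707, 0.041, -0.033]
contact_force: [1.3, -0.1, -1.1]
width: 0.0493
```

```bash
python3 st.py; python3 -c "
from h import *
a=grab('side','s13')['pixels'][110:290,260:435];b=grab('wrist','w13')['pixels']
cv2.imwrite('pics/c13.png',np.hstack([cv2.resize(a,(400,400)),cv2.resize(b,(400,400))])[:,:,::-1])"
```

```text
21.2 [ 0.5722 -0.0106  0.152 ] [0.0012 0.0002 0.0017] 0.04914112552120974 [ 0.3  1.  -2.3]
```

View pics/c13.png

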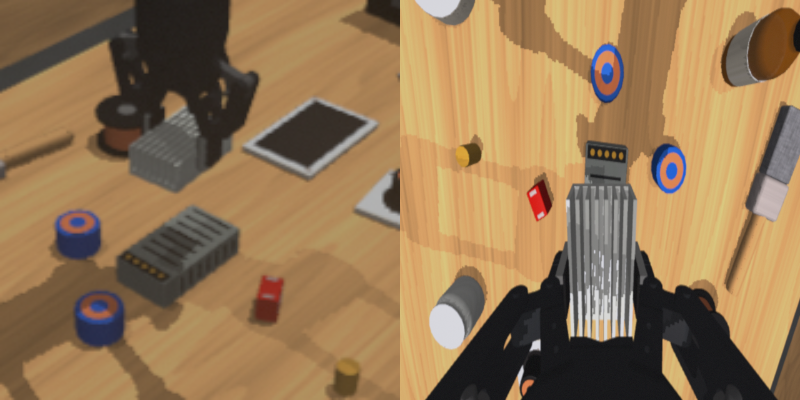

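Request:
arm_command(commands=[[0, [0.63, 3.6, 0], -0.026], [0, [0.63, 3.6, 0], -0.026], [0, [0.63, 3.6, 0], -0.026], [0, [0.63, 3.6, 0], -0.026], [0, [0.63, 3.6, 0], -0.026], [0, [0.63, 3.6, 0], -0.026], [0, [0.63, 3.6, 0], -0.026], [0, [0.63, 3.6, 0], -0.026], [0, [0, 0, 0], 0], [0, [0, 0, 0], 0]])

```text
clock: 22.3
position: [0.6225, 0.2779, 0.151]
ee_rot: [-0.706, 0.707, -0.036, 0.035]
contact_force: [0.5, -0.3, -2.4]
width: 0.0488
```

```bash
python3 st.py; python3 stack.py; python3 chk.py w6 .6225 .278 .008; python3 -c "
from h import *
grab('wrist','w14')"; python3 chk.py w14 .6225 .278 .15 ; python3 chk.py w13 .573 -.012 .032 .09
```

```text
22.6 [0.6228 0.2763 0.1519] [0.0002 0.0003 0.0004] 0.04934605140141993 [ 0.2 -0.4 -0.9]
[[ 0.995 -0.     0.104]
 [-0.104 -0.     0.995]
 [-0.    -1.    -0.   ]]
jaw yaw deg -5.98156227187623
part top 7870 c 624.1 277.9 110x89 ang 82.5 0.0091
board c 621.7 278.6 115x83 ang 84.3
pad c 623.2 278.8 95x60 ang 84.3
part top 606 c 645.4 273.2 84x3 ang 82.3 0.1503
board c 625.8 312.2 81x49 ang -6.0
pad c 625.4 306.6 61x38 ang -6.0
part top 2567 c 574.4 23.5 60x35 ang 1.7 0.033
board c 646.0 28.3 1x0 ang -79.1
pad c 648.6 37.2 8x2 ang 80.1
```

View pics/w14.png

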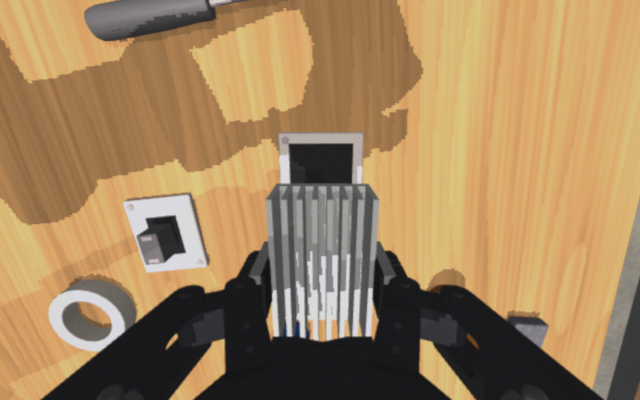

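Request:
arm_command(commands=[[0, [-0.1, 0.25, -4], 0], [0, [0, 0, -4], 0], [0, [0, 0, -2.5], 0], [0, [0, 0, -1], 0], [0, [0, 0, 0], 0], [0, [0, 0, 0], 0]])

```text
clock: 23.25
position: [0.6233, 0.28, 0.0388]
ee_rot: [0.706, -0.706, 0.036, -0.037]
contact_force: [0.2, -0.1, -1.4]
width: 0.0492
```

```bash
python3 st.py
```

```text
23.55 [0.6233 0.2802 0.0392] [0.0004 0.0001 0.0003] 0.04897344096212137 [ 0.  -0.  -2.1]
```

Request:
arm_command(commands=[[0, [-0.1, -0.1, -0.5], 0], [0, [0, 0, -0.4], 0], [0, [0, 0, 0], 0], [0, [0, 0, 0], 0], [7, [0, 0, 0], 0], [7, [0, 0, 0], 0], [7, [0, 0, 0], 0], [7, [0, 0, 1], 0], [8.5, [0, 0, 4], 0], [8.5, [0, 0, 4.5], 0], [8.5, [0, -3, 3.5], 0], [8.5, [0, -4, 2], 0]])

```text
clock: 24.75
position: [0.6227, 0.2102, 0.183]
ee_rot: [0.707, -0.705, 0.033, -0.038]
contact_force: [1.3, 0.6, -0.2]
width: 0.0851
```

```bash
python3 st.py; python3 -c "
from h import *
grab('wrist','w15');grab('side','s15')"; python3 chk.py w15 .6225 .278 .038; python3 chk.py s15 .6225 .278 .038
python3 -c "
from h import *
for t in ('w15','s15'):
    d=load(t);P=cloud(d);m=(d['range_z']>0)&(abs(P[...,2]-.038)<.005)&(np.hypot(P[...,0]-.6225,P[...,1]-.278)<.06)
    print(t,cv2.minAreaRect((P[m][:,:2]*1000).astype(np.float32)))"
```

```text
25.05 [0.6221 0.2069 0.1812] [0.0012 0.0024 0.0027] 0.08494693618799395 [ 0.6  0.  -0.7]
part top 336 c 597.4 280.2 84x3 ang 84.0 0.0387
board c 622.5 278.6 115x82 ang 84.2
pad c 623.0 278.7 94x60 ang 84.4
part top 1032 c 620.5 277.5 84x54 ang 83.8 0.0364
board c 618.8 279.2 116x84 ang 84.2
pad c 621.5 278.3 95x61 ang 83.7
w15 ((620.9563598632812, 277.9117126464844), (83.85276794433594, 50.013587951660156), 84.06902313232422)
s15 ((620.4999389648438, 277.5024719238281), (84.2117919921875, 53.776611328125), 83.8248062133789)
```

View pics/w15.png

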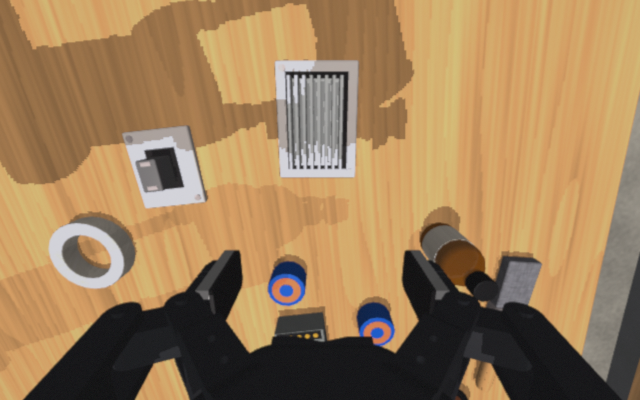

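The heat sink sits within 2 mm and 0.2° of its pad (pixel (317,120)). Next is the power supply.

Request:
arm_command(commands=[[8.5, [-0.82, -3.6, 0], 0.035], [8.5, [-0.82, -3.6, 0], 0.035], [8.5, [-0.82, -3.6, 0], 0.035], [8.5, [-0.82, -3.6, 0], 0.035], [8.5, [-0.82, -3.6, 0], 0.035], [8.5, [-0.82, -3.6, 0], 0.035], [8.5, [0, 0, 0], 0], [8.5, [0, 0, 0], 0], [8.5, [0, 0, 0], 0]])

```text
clock: 26.05
position: [0.5721, -0.0059, 0.1779]
ee_rot: [0.706, -0.706, -0.038, 0.038]
contact_force: [-0.9, 1.0, -1.0]
width: 0.0853
```

```bash
cat > psu.py <<'E'
from h import *
import sys
t,x,y,z,r=sys.argv[1],*map(float,sys.argv[2:6])
d=load(t);P=cloud(d);m=((d['range_z']>0)&(abs(P[...,2]-z)<.006)&(np.hypot(P[...,0]-x,P[...,1]-y)<r)).astype(np.uint8)
m=cv2.morphologyEx(m,cv2.MORPH_CLOSE,np.ones((5,5)));n,l,s,_=cv2.connectedComponentsWithStats(m);k=l==1+s[1:,4].argmax()
k&=abs(P[...,2]-z)<.006
print(t,k.sum(),cv2.minAreaRect((P[k][:,:2]*1000).astype(np.float32)),np.median(P[k][:,2]))
E
python3 st.py; python3 stack.py;python3 -c "
from h import *
grab('wrist','w16');grab('side','s16')"; python3 psu.py w16 .573 -.012 .032 .08;  python3 psu.py s16 .573 -.012 .032 .08
```

```text
26.35 [ 0.5721 -0.0059  0.1782] [0.     0.0002 0.0001] 0.0848264429145601 [ 0.6 -0.7 -0.4]
[[ 0.994 -0.    -0.108]
 [ 0.108  0.     0.994]
 [-0.    -1.     0.   ]]
jaw yaw deg 6.198952978994176
w16 5981 ((575.2190551757812, -13.824687957763672), (60.09748077392578, 110.28367614746094), 1.2861355543136597) 0.0330041410397148
s16 1011 ((574.7034301757812, -12.95528793334961), (63.008392333984375, 113.55389404296875), 1.7917529344558716) 0.03166067337617664
```

View pics/w16.png

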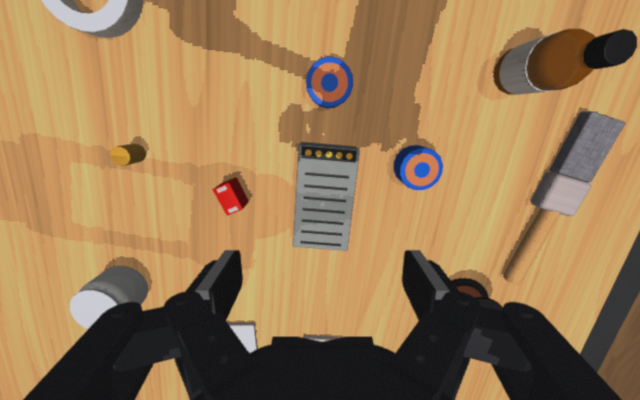

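Request:
arm_command(commands=[[8.5, [0.15, -0.4, -2], -0.042], [8.5, [0.15, -0.4, -2], -0.041], [8.5, [0, 0, -4], 0], [8.5, [0, 0, -3], 0], [8.5, [0, 0, -1.5], 0], [8.5, [0, 0, 0], 0], [8.5, [0, 0, 0], 0]])

```text
clock: 27.15
position: [0.5753, -0.0151, 0.0536]
ee_rot: [-0.707, 0.707, 0.009, -0.008]
contact_force: [0.1, 0.7, 0.1]
width: 0.0851
```

```bash
python3 st.py; python3 stack.py;python3 -c "
from h import *
a=grab('side','s17')['pixels'][150:290,260:435];b=grab('wrist','w17')['pixels']
cv2.imwrite('pics/c17.png',np.hstack([cv2.resize(a,(400,320)),cv2.resize(b,(400,320))])[:,:,::-1])"
```

```text
27.45 [ 0.5758 -0.0152  0.0546] [0.0002 0.     0.0002] 0.08506803322124719 [ 0.6 -0.  -0.3]
[[ 1.     0.002 -0.024]
 [ 0.024 -0.     1.   ]
 [ 0.002 -1.    -0.   ]]
jaw yaw deg 1.376260659894276
```

View pics/c17.png

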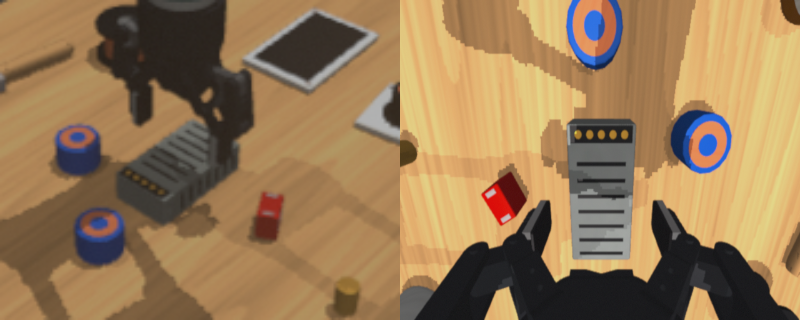

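Request:
arm_command(commands=[[8.5, [-0.05, 0.15, -2], 0], [8.5, [0, 0, -0.8], 0], [8.5, [0, 0, -0.3], 0], [8.5, [0, 0, 0], 0], [0, [0, 0, 0], 0], [0, [0, 0, 0], 0], [0, [0, 0, 0], 0], [0, [0, 0, 0], 0], [0, [0, 0, 0], 0]], grip_force=80)

```text
clock: 28.45
position: [0.5754, -0.0138, 0.0235]
ee_rot: [-0.707, 0.707, 0.009, -0.008]
contact_force: [0.8, -0.2, 5.3]
width: 0.0584
```

```bash
python3 st.py
```

```text
28.75 [ 0.5754 -0.0138  0.0234] [0. 0. 0.] 0.0580881315657237 [0.3 0.  5.7]
```

Request:
arm_command(commands=[[0, [0, 0, 0.5], 0], [0, [0, 0, 1.5], 0], [0, [0, 0, 3], 0], [0, [0, 0, 4], 0], [0, [0, 0, 2], 0], [0, [0, 0, 0], 0], [0, [0, 0, 0], 0]])

```text
clock: 29.45
position: [0.5734, -0.0135, 0.1315]
ee_rot: [0.707, -0.707, -0.008, 0.009]
contact_force: [0.1, 0.1, -3.1]
width: 0.0583
```

```bash
python3 st.py; python3 stack.py;python3 -c "
from h import *
a=grab('side','s18')['pixels'][110:290,260:435];b=grab('wrist','w18')['pixels']
cv2.imwrite('pics/c18.png',np.hstack([cv2.resize(a,(400,400)),cv2.resize(b,(400,400))])[:,:,::-1])
d=load('scene0');P=cloud(d);print(P[285,287],P[300,290])"
```

```text
29.75 [ 0.573  -0.0134  0.1305] [0.0003 0.0001 0.0003] 0.0581624288486033 [ 0.1 -0.1 -3.4]
[[ 1.    -0.003 -0.024]
 [ 0.024  0.     1.   ]
 [-0.003 -1.     0.   ]]
jaw yaw deg 1.3724217168016315
[ 0.75893416 -0.13622462  0.04011116] [ 0.79520568 -0.13865746  0.04195022]
```

View pics/c18.png

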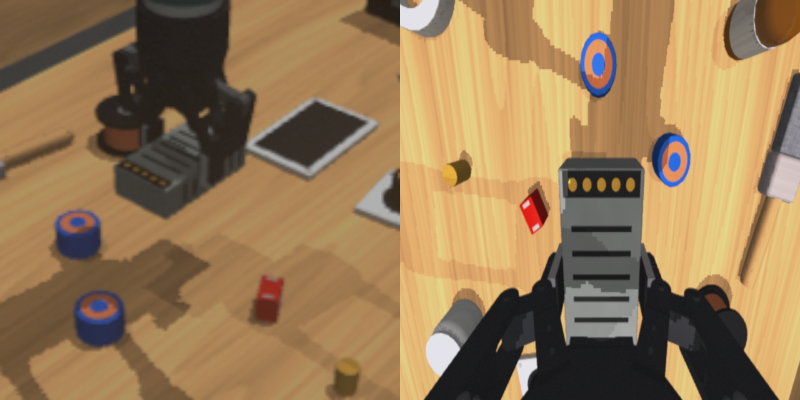

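Request:
arm_command(commands=[[0, [0.54, -3.36, 0], 0.002], [0, [0.54, -3.36, 0], 0.002], [0, [0.54, -3.36, 0], 0.002], [0, [0.54, -3.36, 0], 0.002], [0, [0.54, -3.36, 0], 0.002], [0, [0.54, -3.36, 0], 0.002], [0, [0.54, -3.36, 0], 0.001], [0, [0.54, -3.36, 0], 0.001], [0, [0, 0, 0], 0], [0, [0, 0, 0], 0], [0, [0, 0, 0], 0]])

```text
clock: 30.95
position: [0.6171, -0.2815, 0.1318]
ee_rot: [0.707, -0.706, -0.013, 0.014]
contact_force: [-0.4, 0.2, -2.8]
width: 0.0585
```

```bash
python3 st.py; python3 stack.py;python3 -c "
from h import *
grab('wrist','w19')"
```

```text
31.25 [ 0.6175 -0.2813  0.1324] [0.0002 0.0002 0.0002] 0.05882463883409299 [-1.1  0.5 -3.5]
[[ 0.999  0.    -0.039]
 [ 0.039 -0.     0.999]
 [ 0.    -1.    -0.   ]]
jaw yaw deg 2.233267497400001
```

View pics/w19.png

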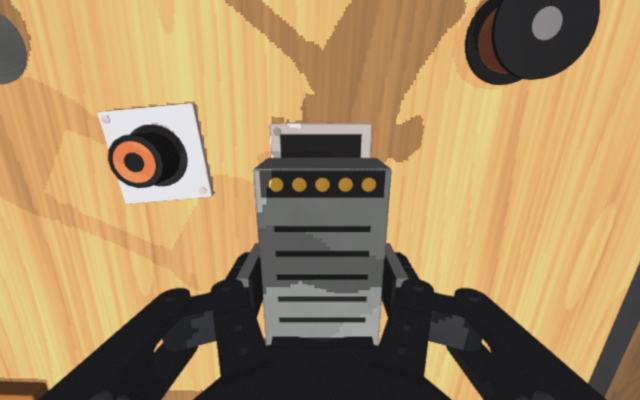

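Request:
arm_command(commands=[[0, [-0.1, -0.1, -4], 0], [0, [0, 0, -3], 0], [0, [0, 0, -1.5], 0], [0, [0, 0, -0.6], 0], [0, [0, 0, 0], 0], [0, [0, 0, 0], 0]])

```text
clock: 31.9
position: [0.6178, -0.2841, 0.0428]
ee_rot: [-0.706, 0.708, 0.014, -0.013]
contact_force: [0.7, 0.2, -2.1]
width: 0.0585
```

```bash
python3 st.py
```

```text
32.2 [ 0.6174 -0.2839  0.0428] [0.0003 0.0002 0.0003] 0.05873120716901754 [-0.4  0.1 -2.8]
```

Request:
arm_command(commands=[[0, [-0.08, 0.13, -0.7], 0], [0, [0, 0, -0.35], 0], [0, [0, 0, -0.05], 0], [0, [0, 0, 0], 0], [0, [0, 0, 0], 0], [8, [0, 0, 0], 0], [8, [0, 0, 0], 0], [8, [0, 0, 0], 0], [8, [0, 0, 1], 0], [8.5, [0, 0, 4], 0], [8.5, [0, -3, 4.5], 0], [8.5, [0, -3, 4.5], 0]])

```text
clock: 33.4
position: [0.6159, -0.3374, 0.1657]
ee_rot: [-0.707, 0.707, 0.014, -0.014]
contact_force: [1.5, -1.0, 0.6]
width: 0.0847
```

Request:
arm_command(commands=[[8.5, [0, 0, 3], 0], [8.5, [0, 0, 0], 0]])

```text
clock: 33.6
position: [0.6182, -0.3403, 0.2005]
ee_rot: [-0.705, 0.709, 0.017, -0.009]
contact_force: [-0.4, 0.5, -0.3]
width: 0.0851
```

```bash
python3 st.py; python3 -c "
from h import *
grab('wrist','w20');grab('side','s20');grab('scene','a20')"; for t in w20 s20; do python3 psu.py $t .6165 -.2825 .040 .07;python3 chk.py $t .6165 -.2825 .040 .07;done
```

```text
33.9 [ 0.6156 -0.3373  0.1936] [0.0007 0.0008 0.002 ] 0.084966026925784 [1.1 0.4 0. ]
w20 6943 ((615.6109008789062, -281.8045654296875), (60.0912971496582, 108.41139221191406), 2.226447820663452) 0.04092469534468507
part top 6943 c 615.6 -281.8 108x60 ang -87.8 0.0409
board c 616.7 -282.3 139x90 ang -87.8
pad c 616.7 -282.1 120x71 ang -87.8
s20 636 ((615.1611938476562, -282.036865234375), (62.19210433959961, 116.44364166259766), 1.8855172395706177) 0.039636074202991534
part top 636 c 615.2 -282.0 116x62 ang -88.1 0.0396
board c 613.1 -279.2 143x91 ang -88.2
pad c 593.7 -271.5 131x61 ang 62.4
```

View pics/w20.png

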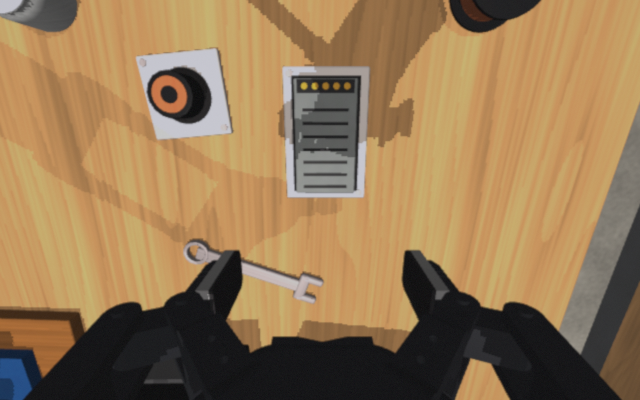

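View pics/a20.png

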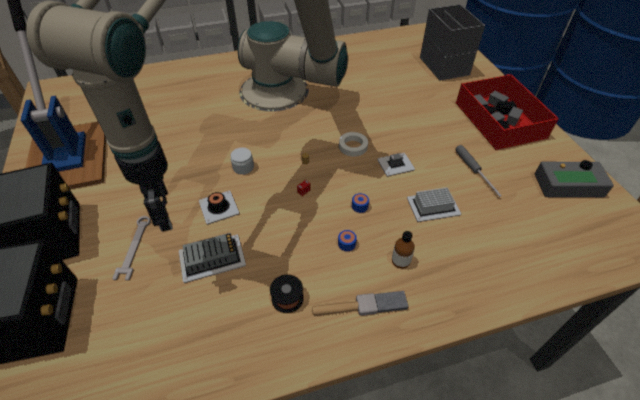

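The power supply (pixel (325,133)) is within about 1 mm and aligned with its pad. The scene view shows all four parts on their boards, the bottle upright at (403,250), and the arm clear. I hand in.

```bash
python3 -c "
from rig import manip
print(manip.sign_off())"
```

```text
the job is handed in; nothing more can be done
None
```

I took the stack apart from the top and stood each part upright on its own board, handing in at about 34 s on the robot's clock. The final scene picture shows all four parts on their boards, the amber bottle upright and the gripper clear of everything.

| Part | Distance from pad centre (last wrist view) | Angle error |
|---|---|---|
| Relay | about 2 mm (1 mm in x, 1.8 mm in y) | under 1° |
| Choke | under 1 mm | round |
| Heat sink | about 2 mm | about 0.2° |
| Power supply | about 1 mm | about 0° |

- **Mended placings:** the relay and choke first landed 2.5 to 3 mm off, so I gripped each again and shifted it.
- **Disagreement between cameras:** the side and scene cameras put the boards and parts up to about 5 mm from where the wrist camera did. Some of their pad readings were also spoiled by the parts covering the pads, so I went by the wrist view.
- **Not checked again:** I measured the relay, choke and heat sink after placing them, but at the end I saw them only in the overview picture.

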